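Load the gudgeon-pin carrier and lift it level

TASK

Stand the loose gudgeon pin upright in the empty socket of the pin carrier, down on the socket's floor, and let go of it. Then take the carrier by the upright grip in its middle, lift it so that its underside is at least 10 cm above the bench, and finish while holding it there level and still, with both pins standing in their sockets. Leave the other parts on the bench where they are.

Things in the scene. Friction and masses are not known exactly. Their poses are not given: they have to be found in the camera images.
- loose_pin_center (a point): Centre (half-way up, 40 mm above its foot) of the loose gudgeon pin: a plain bright steel round pin, 22 mm diameter, 80 mm tall, hollow at its upper end, about 0.12 kg, standing upright on the bench by itself; foot edge chamfered 2 mm. Its z axis runs up along the pin.
- fitted_pin_center (a point): Centre (40 mm above its foot) of the second, identical gudgeon pin, which already stands in the carrier's filled socket. Its z axis runs up along the pin.
- empty_bore (a point): Centre of the mouth of the carrier's empty steel socket, 50 mm outside diameter, mouth 32 mm above the carrier's underside; round bore 26 mm clear diameter (2 mm room all round the pin), 26 mm deep, closed flat floor: a pin standing in it has its centre 14 mm above this point. z points up out of the bore, x along the carrier away from the grip.
- filled_bore (a point): Centre of the mouth of the carrier's other socket, the same in size, 170 mm from the empty one; the fitted pin stands in it.
- carrier_grip (a point): Centre of the carrier's upright black grip in the middle of its length: a flat block on a thin stem, 14 mm thick along the carrier's long axis (x), 46 mm wide across it (y), 46 mm tall (z); its centre is 125 mm and its top 148 mm above the carrier's underside. x points to the empty socket, 85 mm away. Gripped across the 14 mm (closing along x) the carrier stays level.
- carrier_foot (a point): Centre of the carrier's underside, directly below the grip; its z axis is the carrier's upright axis. At height 0 it stands on the bench.
- bearing: Bystander to be left alone: roller bearing, bright steel ring 68 mm across, 20 mm thick; origin at the centre of its underside.
- washer: Bystander to be left alone: steel thrust washer, 65 mm across, 9 mm thick; origin at the centre of its underside.
- synchro: Bystander to be left alone: brass-coloured toothed synchro ring, 71 mm across, 10 mm thick; origin at the centre of its underside.
- filter: Bystander to be left alone: black oil filter canister standing upright, 68 mm across, 90 mm tall; origin at the centre of its underside.
- tray: Bystander to be left alone: small round pressed tray with bolts in it, 69 mm across, 22 mm tall; origin at the centre of its underside.
- carrier: The pin carrier, loose on the bench: a steel foot plate 220 mm long with its two end sockets, 52 mm wide, about 0.36 kg without pins. Pins in the sockets reach 86 mm above its underside. Origin at the centre of its underside (same point as carrier_foot), x axis towards the empty socket, z up.
- loose_pin: The loose gudgeon pin as a whole; origin at the centre of its foot.
Mind the look-alikes: they are no part of the job. There is more than one size of the carrier; the one meant has the size given above.

How it is judged (in metres and radians):
On the way:
1. the loose pin stands on the floor of the empty socket, let go, with the carrier still standing on the bench (horizontal distance between loose_pin_center and empty_bore below 0.006 m and z of loose_pin_center in the frame of empty_bore below 0.018 m and angle between the z axis of loose_pin_center and the z axis of empty_bore, either way round below 0.14 rad and contact force between the fingers and loose_pin below 0.05 N and height (world z) of carrier_foot below 0.004 m and angle between carrier_foot's own z axis and vertical below 0.06 rad), for 0.2 s.
At the end, for the whole second after the job is handed in: Held by its grip (within 40 mm of its centre), underside over 10 cm up, tilt under 0.12 rad, under 30 mm/s and 0.15 rad/s, touching no bystander; both pins within 6 mm of socket axis, centres under 18 mm above its mouth, lean under 0.14 rad; bystanders moved under 30 mm (height (world z) of carrier_foot above 0.1 m and angle between carrier_foot's own z axis and vertical below 0.12 rad and horizontal distance between loose_pin_center and empty_bore below 0.006 m and z of loose_pin_center in the frame of empty_bore below 0.018 m and angle between the z axis of loose_pin_center and the z axis of empty_bore, either way round below 0.14 rad and horizontal distance between fitted_pin_center and filled_bore below 0.006 m and z of fitted_pin_center in the frame of filled_bore below 0.018 m and angle between the z axis of fitted_pin_center and the z axis of filled_bore, either way round below 0.14 rad and linear speed of carrier below 0.03 m/s and angular speed of carrier below 0.15 rad/s and contact force between the fingers and carrier above 2 N and distance between the grasp point and carrier_grip below 0.04 m and contact force between carrier and bearing below 0.1 N and contact force between carrier and washer below 0.1 N and contact force between carrier and synchro below 0.1 N and contact force between carrier and filter below 0.1 N and contact force between carrier and tray below 0.1 N and distance of each of bearing, washer, synchro, filter, tray from where it was at the start of the episode below 0.03 m); the arm keeps its last pose, push and grip.
It fails at once if a bystander was moved more than 30 mm or tipped over (distance of any of bearing, washer, synchro, filter, tray from where it was at the start of the episode above 0.03 m or angle between any of bearing, washer, synchro, filter, tray's own z axis and vertical above 0.5 rad).
It fails at once if a pin was tipped over (angle between any of loose_pin_center, fitted_pin_center's own z axis and vertical above 0.6 rad).
It also fails if it takes over 51 s, if anything falls off the work surface, if the arm or the gripper's body presses on something with over 40 N, if the wrist force passes 120 N, or if a joint passes its speed limit or range.

ROBOT

A 7-joint arm with a two-finger parallel gripper is mounted at the origin on a cart in front of the work surface, level with it; the furniture and walls round the work are solid. World frame = base frame: x ahead of the robot, y to its left, z up, the work surface at z = 0. Lengths are in mm, angles in rad, forces in N, time in s.
With the tool pointing down it reaches from about 400 to 925 mm from the base axis. Payload 5.6 kg.
Tool frame: the origin (TCP) lies at the very end of the fingers, on their centre line; the grasp point (between the pads) lies 19 mm behind it; z points along the fingers, y is the line along which they close (so a half turn about z gives the same grasp; the last joint's range is limited). The gripper opens to 85 mm and grips with 20 to 120 N. Pads are 22 mm wide; open, the fingers measure 114 mm over their backs; the gripper's body (76 mm by 85 mm) begins 54 mm behind the grasp point. The pads swing forward as they close: fully open they stand 13 mm farther back than shut.
Start: joints at [1.149, 0.468, -0.012, 1.603, 0.006, 1.071, -0.056], TCP at [240.334, -603.944, 231.29] pointing down, gripper open.
Joint ranges: [-2.53, 2.53], [-0.31, 2.02], [-1.57, 1.55], [0.28, 2.44], [-1.29, 4.43], [0.15, 1.84], [-2.92, 2.92]. Speed limits (rad/s): [2.57, 2.57, 3.14, 3.14, 3.14, 3.14, 3.14].

INTERFACE

Orientations are given as a rotation vector (axis times angle).
In Python, from workcell import arm gives the robot as it stands.
- The arm moves only by the tool play_rows, never from a script. Its argument "motion" is a list of rows, each a list of 4 numbers: the shift along the tool's x, y, z in units of 30 mm (1.0 is 30 mm), then the turn about the tool's z in units of 6 degrees (1.0 is 6 degrees). A call has exactly 5 rows; each row is the pose to reach, as a shift and turn from the pose commanded when the call began, along the tool's axes at that moment; what a row does not reach only later rows make up. A row lasts 1/12 s, in which the tool goes at most 41.7 mm and 7.16 degrees, less where a joint would pass 70% of its speed; a pose out of reach is approached as far as the arm can. A call with a gripper value outside its range is refused whole. "fingers" is the opening, from 0 (shut) to 1 (fully open), set as the call begins (left out, the last holds). The fingers move at their own pace and stop on an object; the grip force is fixed at half the most. Time passes only in rows, so rows that repeat a pose let the fingers close, or fill a call up. It gives the time, the measured TCP pose, the force, the opening and the grip force at its end, in the units of the state.
- arm.sense(): the state, without advancing time (a new reading comes with each control period).
- arm.snapshot(name): name is "scene" or "top"; returns the picture (420x560x3 uint8, red, green, blue); there is no depth.
- arm.get_calibration(name): a dict with "K" (3x3 intrinsics, pixels), "k1" (the pictures are not rectified: a ray, as slopes to the right and down, at radius r is drawn at 1 + k1 r^2 times it, then the intrinsics apply), "origin" and "rotation" of the camera in the world. Camera axes: x right, y down, z forward; pixel columns grow to the right and rows downward; lengths in mm; the calibration is good to about 2 mm. A picture is of the moment at which its call begins. get_calibration takes no time and is no camera call.
- arm.finish_job(): hands the job in; it is judged then, once.
The state is a dict: "time_s": time; "joint_pos": joint angles; "dq": joint speeds; "joint_efforts": joint torques, N m; "tcp_pos": TCP position; "ee_rot": TCP orientation; "wrist_force": force on the tool from outside, world axes, zero at the start; "moment": the same for the moment, N m; "finger_gap": opening from 0.0 (shut) to 1.0 (fully open); "grip_force": force on a finger pad.
Only numpy, scipy, OpenCV 4.12 (cv2) and the standard library are available. Lean on these libraries where they do the work, as an engineer would, in place of code of your own. Each camera call takes 0.05 s, during which the arm holds its last target. There are 200 camera calls.

## Working session

There is one attempt and no reset: what is moved stays moved. The work goes in short steps, Python scripts to look and compute and a tool call to move; the robot and the scene stay as the last step left them, time stands still between calls to the robot, and variables do not carry over. Pictures are saved under pics/ and viewed, at most 10 in all, crops included, and the job is handed in when it is done.

Besides the shell and the picture viewer there is one more tool, called after "Call:" as name([rows], argument=value, ...), one row to a line, values as JSON. play_rows: Moves the arm, as the interface text tells. Its arguments: {"type":"object","properties":{"motion":{"type":"array"},"fingers":{"type":"number"}},"required":["motion"]}

```bash
mkdir -p pics; python3 - <<'E'
from workcell import arm
import cv2
for n in("scene","top"):
    cv2.imwrite(f"pics/{n}0.png",arm.snapshot(n)[:,:,::-1])
    c=arm.get_calibration(n);print(n,c)
print(arm.sense())
E
```

```text
scene {'K': array([[533.58414168,   0.        , 275.39755619],
       [  0.        , 533.58414168, 208.81380912],
       [  0.        ,   0.        ,   1.        ]]), 'k1': -0.07672047290625383, 'origin': array([-250.91447816,  649.13003944, 1010.19265259]), 'rotation': array([-1.10919349,  2.36653899, -1.02867168])}
top {'K': array([[419.53683467,   0.        , 274.41132806],
       [  0.        , 419.53683467, 208.59411542],
       [  0.        ,   0.        ,   1.        ]]), 'k1': -0.1331289054499512, 'origin': array([ 327.03538784,   14.97460744, 1347.86537726]), 'rotation': array([-2.12291379,  2.17780219, -0.14596148])}
{'time_s': 0.1, 'joint_pos': array([ 1.14900298,  0.46826293, -0.01160559,  1.60353423,  0.00598983,
        1.07142673, -0.0562759 ]), 'dq': array([-0.00013261,  0.00075259,  0.00143112, -0.00198307,  0.0019555 ,
       -0.0008653 , -0.00073378]), 'joint_efforts': array([ 6.44974789e-04, -5.33519304e+01,  2.15005089e-02, -2.51961905e+01,
        1.15258608e-02,  4.34309099e-03, -1.19105954e-05]), 'tcp_pos': array([ 240.1240049 , -603.47220174,  230.44946635]), 'ee_rot': array([-3.08391008e+00, -5.91099540e-01,  6.33729568e-04]), 'wrist_force': array([-0.0977428 ,  0.49720433,  0.45488926]), 'moment': array([-0.03509701, -0.03767309,  0.04594235]), 'grip_force': 0.0, 'finger_gap': 0.9959071275955529}
```

View pics/scene0.png

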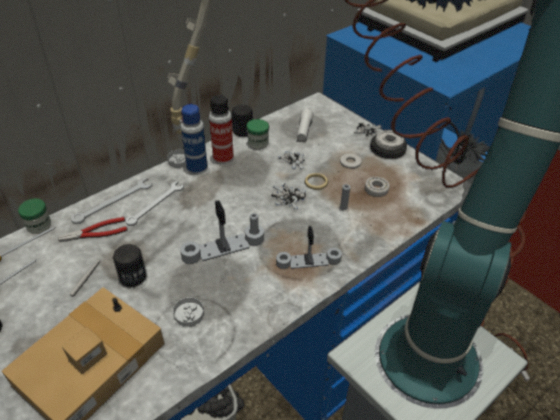

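View pics/top0.png

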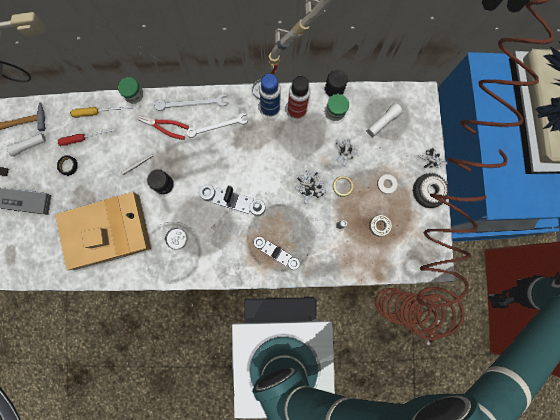

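Scene view: there are two carriers. The large one has its empty socket at (190,253), grip at (221,215) and fitted pin at (255,230); in the top view it spans (207,191)–(260,208). The small one is at scene (283,260)–(335,255), top (260,243)–(291,262), and has no pin. The large one matches because it has a fitted pin and longer socket spacing. The loose pin is at scene (344,195), top (342,224). I'll confirm with an enlarged crop.

```bash
python3 - <<'E'
import cv2,numpy as np
s=cv2.imread("pics/scene0.png");t=cv2.imread("pics/top0.png")
a=cv2.resize(s[170:280,170:370],(800,440),interpolation=cv2.INTER_CUBIC)
cv2.imwrite("pics/c1.png",a)
b=cv2.resize(t[170:280,190:360],(794,514),interpolation=cv2.INTER_CUBIC)
b=cv2.resize(t[170:280,190:355],(800,533),interpolation=cv2.INTER_CUBIC)
cv2.imwrite("pics/c2.png",b)
E
```

```text
(no output)
```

View pics/c1.png

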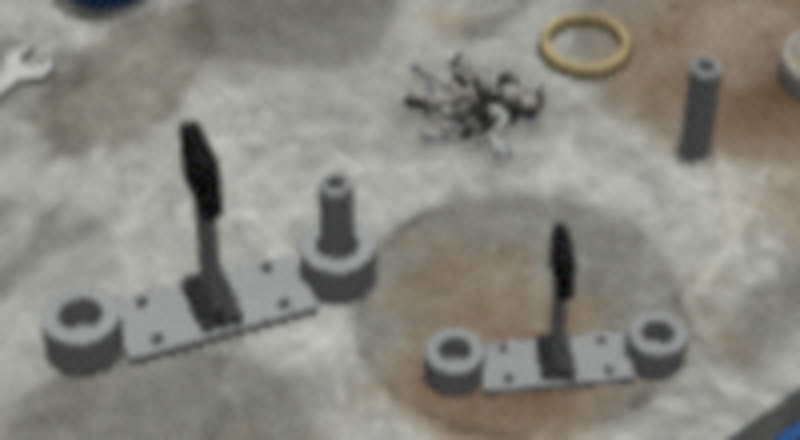

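View pics/c2.png

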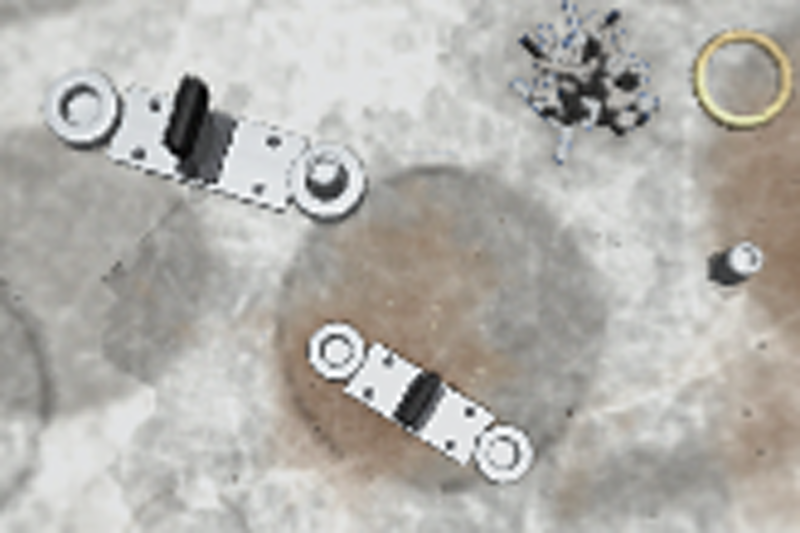

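The crops confirm it. The large carrier's empty socket is at crop (83,316) scene and (82,106) top, its filled socket at (339,250) and (328,181). The loose pin's top is at (706,66) scene and (744,257) top. Next I'll triangulate.

```bash
cat > h.py <<'E'
import numpy as np,cv2
from scipy.spatial.transform import Rotation as R
from workcell import arm
C={n:arm.get_calibration(n) for n in("scene","top")}
def ray(n,p):
    c=C[n]; d=cv2.undistortPoints(np.array([[p]],float),c["K"],np.array([c["k1"],0,0,0,0]))[0,0]
    v=R.from_rotvec(c["rotation"]).apply([d[0],d[1],1]); return c["origin"],v/np.linalg.norm(v)
def proj(n,X):
    c=C[n]; r=R.from_rotvec(c["rotation"]).inv()
    return cv2.projectPoints(r.apply(np.atleast_2d(X)-c["origin"]),np.zeros(3),np.zeros(3),c["K"],np.array([c["k1"],0,0,0,0]))[0][:,0]
def tri(a,b):
    (o1,v1),(o2,v2)=ray("scene",a),ray("top",b)
    s=np.linalg.lstsq(np.c_[v1,-v2],o2-o1,rcond=None)[0]
    p,q=o1+s[0]*v1,o2+s[1]*v2; return (p+q)/2,np.linalg.norm(p-q)
def atz(n,p,z):
    o,v=ray(n,p); return o+v*(z-o[2])/v[2]
S=lambda u,v:((u+.5)/4+169.5,(v+.5)/4+169.5)
T=lambda u,v:((u+.5)/4.848+189.5,(v+.5)/4.848+169.5)
E
python3 - <<'E'
from h import *
np.set_printoptions(precision=1,suppress=True)
P={"pintop80":((706,66),(744,257),80),"empty32":((83,316),(82,106),32),"filled32":((339,250),(328,181),32),"fittop86":((336,184),(324,172),86),"griptop148":((193,126),(191,86),148),
"smallL":((456,348),(336,351),20),"smallR":((657,332),(503,453),20)}
for k,(a,b,z) in P.items(): print(k,*tri(S(*a),T(*b)),atz("scene",S(*a),z),atz("top",T(*b),z))
s=arm.sense();print(R.from_rotvec(s["ee_rot"]).as_matrix(),s["tcp_pos"])
E
```

```text
pintop80 [ 452.6 -194.    80.7] 0.7414164952987127 [ 453.3 -194.4   80. ] [ 452.4 -194.4   80. ]
empty32 [569.  230.   30.6] 1.6081958679752826 [568.5 231.1  32. ] [568.2 229.2  32. ]
filled32 [515.8  68.9  26.3] 2.380269559652323 [512.3  73.   32. ] [514.1  67.8  32. ]
fittop86 [513.7  69.7  87. ] 4.792515238658836 [516.5  70.5  86. ] [512.2  68.   86. ]
griptop148 [557.6 144.7 149. ] 1.158564500593993 [559.  144.4 148. ] [557.4 144.4 148. ]
smallL [404.   65.7  26.3] 1.8912445441375834 [408.9  62.6  20. ] [403.7  65.3  20. ]
smallR [335.5 -40.7  24.1] 2.3365171988779916 [338.8 -42.8  20. ] [334.7 -41.6  20. ]
[[ 0.9  0.4 -0. ]
 [ 0.4 -0.9  0. ]
 [-0.  -0.  -1. ]] [ 240.1 -603.5  230.4]
```

Measured heights of 80.7, 30.6, 87 and 149 mm agree with the text's 80, 32, 86 and 148. The sockets are 169 mm apart, against 126 mm on the small one, so the carrier is identified. Next I'll move over the loose pin.

Call:
play_rows([
  [0.5, -0.45, 0, 0],
  [1.4, -1.2, 0, 0],
  [2.3, -2.0, 0, 0],
  [3.2, -2.8, 0, 0],
  [4.0, -3.5, 0, 0],
], fingers=1)

```text
time_s: 0.52
tcp_pos: [313.7, -459.6, 230.8]
ee_rot: [-3.084, -0.592, 0.0]
wrist_force: [1.0, -0.2, 0.7]
finger_gap: 1.004
grip_force: 0.0
```

Call:
play_rows([
  [0.8, -0.7, 0, 0],
  [1.6, -1.4, 0, 0],
  [2.4, -2.1, 0, 0],
  [3.2, -2.8, 0, 0],
  [4.0, -3.5, 0, 0],
])

```text
time_s: 0.93
tcp_pos: [385.9, -318.5, 231.1]
ee_rot: [-3.085, -0.591, 0.001]
wrist_force: [0.3, -0.0, -0.6]
finger_gap: 0.997
grip_force: 0.0
```

Call:
play_rows([
  [0.8, -0.7, 0.2, 1],
  [1.6, -1.4, 0.5, 2],
  [2.4, -2.1, 0.9, 3],
  [3.1, -2.7, 1.3, 4],
  [3.63, -3.05, 1.6, 5],
])

```text
time_s: 1.35
tcp_pos: [453.3, -191.6, 182.3]
ee_rot: [-3.132, 0.231, 0.002]
wrist_force: [0.9, -0.0, -0.0]
finger_gap: 1.001
grip_force: 0.0
```

Call:
play_rows([
  [0, 0, 0, 0.8],
  [0, 0, 0, 1.7],
  [0, 0, 0, 1.7],
  [0, 0, 0, 1.7],
  [0, 0, 0, 1.7],
])

```text
time_s: 1.77
tcp_pos: [452.9, -195.0, 183.2]
ee_rot: [3.101, -0.502, -0.0]
wrist_force: [-0.8, -0.2, -0.7]
finger_gap: 1.002
grip_force: 0.0
```

```bash
cat >> h.py <<'E'
np.set_printoptions(precision=2,suppress=True)
def go(target):
    s=arm.sense();M=R.from_rotvec(s["ee_rot"]).as_matrix()
    print("t",s["time_s"],"tcp",s["tcp_pos"],"yaw_y",np.degrees(np.arctan2(M[1,1],M[0,1])),"z",M[:,2],"F",s["wrist_force"],"gap",s["finger_gap"],s["grip_force"],"q7",s["joint_pos"][6])
    print("units",M.T@(np.array(target)-s["tcp_pos"])/30)
E
python3 - <<'E'
from h import *
go([452.7,-194.3,38])
E
```

```text
t 1.7667 tcp [ 452.88 -195.    183.23] yaw_y -108.39668854929752 z [-0. -0. -1.] F [-0.81 -0.18 -0.74] gap 1.0024469103631894 0.0 q7 -1.599369805238834
units [-0.01 -0.02  4.84]
```

Call:
play_rows([
  [0, 0, 0.6, 0],
  [0, 0, 1.5, 0],
  [0, 0, 2.4, 0],
  [0, 0, 3.2, 0],
  [0, 0, 3.8, 0],
])

```text
time_s: 2.18
tcp_pos: [452.1, -195.0, 67.6]
ee_rot: [-3.101, 0.504, 0.002]
wrist_force: [0.5, 0.4, -0.4]
finger_gap: 1.002
grip_force: 0.0
```

Call:
play_rows([
  [0, 0, 0.4, 0],
  [0, 0, 0.8, 0],
  [0, 0, 1.03, 0],
  [0, 0, 1.03, 0],
  [0, 0, 1.03, 0],
])

```text
time_s: 2.6
tcp_pos: [453.0, -195.0, 38.4]
ee_rot: [-3.101, 0.505, 0.0]
wrist_force: [0.1, 0.1, 0.6]
finger_gap: 0.998
grip_force: 0.0
```

Call:
play_rows([
  [0, 0, 0, 0],
  [0, 0, 0, 0],
  [0, 0, 0, 0],
  [0, 0, 0, 0],
  [0, 0, 0, 0],
], fingers=0.15)

```text
time_s: 3.02
tcp_pos: [453.2, -194.9, 38.8]
ee_rot: [3.101, -0.505, 0.001]
wrist_force: [-0.3, -0.6, 0.1]
finger_gap: 0.3
grip_force: 0.0
```

Call:
play_rows([
  [0, 0, 0, 0],
  [0, 0, 0, 0],
  [0, 0, 0, 0],
  [0, 0, 0, 0],
  [0, 0, 0, 0],
], fingers=0)

```text
time_s: 3.43
tcp_pos: [453.3, -195.0, 38.9]
ee_rot: [3.1, -0.505, 0.001]
wrist_force: [-2.7, 0.5, 5.9]
finger_gap: 0.241
grip_force: 58.4
```

Grasped at 58 N with an opening of about 21 mm. Next I'll lift it and carry it to above the empty socket.

Call:
play_rows([
  [0, 0, -0.4, 0],
  [0, 0, -1.2, 0],
  [0, 0, -2.2, 0],
  [0, 0, -3.2, 0],
  [0, -0.1, -4.2, 0],
])

```text
time_s: 3.85
tcp_pos: [453.2, -192.2, 165.2]
ee_rot: [-3.101, 0.506, 0.002]
wrist_force: [0.6, -0.1, -1.0]
finger_gap: 0.239
grip_force: 58.7
```

Call:
play_rows([
  [0, -0.4, -0.5, 0],
  [-0.05, -1.1, -0.9, 0],
  [-0.1, -1.9, -1.0, 0],
  [-0.15, -2.8, -1.0, 0],
  [-0.2, -3.7, -1.0, 0],
])

```text
time_s: 4.27
tcp_pos: [483.5, -84.0, 194.6]
ee_rot: [3.1, -0.506, 0.001]
wrist_force: [0.4, 0.1, -2.1]
finger_gap: 0.244
grip_force: 58.7
```

Call:
play_rows([
  [-0.05, -0.9, 0, 0],
  [-0.1, -1.8, 0, 0],
  [-0.15, -2.7, 0, 0],
  [-0.2, -3.6, 0, 0],
  [-0.25, -4.5, 0, 0],
])

```text
time_s: 4.68
tcp_pos: [519.0, 46.8, 194.0]
ee_rot: [3.1, -0.505, -0.001]
wrist_force: [0.9, 0.6, -0.9]
finger_gap: 0.239
grip_force: 58.7
```

Call:
play_rows([
  [-0.05, -0.9, 0, 0],
  [-0.1, -1.8, 0, 0],
  [-0.15, -2.7, 0, 0],
  [-0.2, -3.5, 0, 0],
  [-0.25, -4.1, 0, 0],
])

```text
time_s: 5.1
tcp_pos: [550.9, 167.2, 193.8]
ee_rot: [-3.101, 0.502, 0.001]
wrist_force: [-0.6, -0.6, -1.1]
finger_gap: 0.24
grip_force: 58.7
```

Call:
play_rows([
  [-0.1, -0.8, 0, 0],
  [-0.12, -1.6, 0, 0],
  [-0.12, -2.1, 0, 0],
  [-0.12, -2.26, 0, 0],
  [-0.12, -2.26, 0, 0],
])

```text
time_s: 5.52
tcp_pos: [569.0, 230.9, 193.8]
ee_rot: [3.101, -0.502, -0.001]
wrist_force: [-0.5, 0.1, -1.0]
finger_gap: 0.239
grip_force: 58.8
```

```bash
python3 - <<'E'
from h import *
go([568.4,230.1,42])
a=arm.snapshot("scene")[:,:,::-1];b=arm.snapshot("top")[:,:,::-1]
cv2.imwrite("pics/s1.png",a);cv2.imwrite("pics/t1.png",b)
print(proj("scene",[568.4,230.1,160]),proj("top",[568.4,230.1,160]))
A=cv2.resize(a[130:280,130:280],(600,600),interpolation=cv2.INTER_CUBIC)
cv2.imwrite("pics/c3.png",A)
E
```

```text
t 5.5167 tcp [568.96 230.95 193.77] yaw_y -108.39795831569434 z [-0. -0. -1.] F [-0.48  0.06 -1.01] gap 0.23939365413591193 58.79373371601105 q7 -2.463768046235562
units [-0.    0.03  5.06]
[[185.06 211.05]] [[199.05 183.64]]
```

View pics/c3.png

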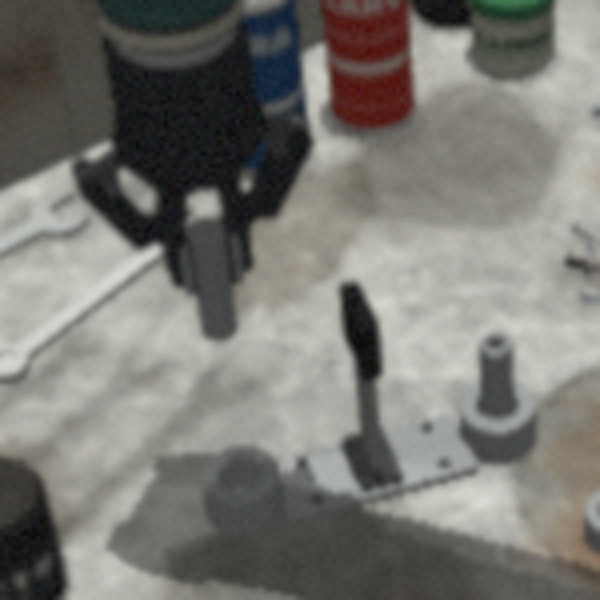

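The crop shows the pin held upright with its foot at about (219,332), which is (184.4,212.6) in the full image, above the empty socket at (243,475). Next I'll compare that with the prediction and descend to just above the mouth.

```bash
python3 - <<'E'
from h import *
s=arm.sense()["tcp_pos"]
print(proj("scene",[[s[0],s[1],155],[s[0]+5,s[1],155],[s[0],s[1]+5,155]]), proj("scene",[568.4,230.1,32]))
E
```

```text
[[185.74 212.15]
 [184.57 211.01]
 [183.93 213.09]] [[190.75 248.47]]
```

Call:
play_rows([
  [0, 0, 0.6, 0],
  [0, 0.02, 1.4, 0],
  [0, 0.03, 2.2, 0],
  [0, 0.03, 3.0, 0],
  [0, 0.03, 3.6, 0],
])

```text
time_s: 6.03
tcp_pos: [568.4, 226.3, 84.6]
ee_rot: [3.098, -0.509, -0.002]
wrist_force: [0.6, 0.9, -1.4]
finger_gap: 0.239
grip_force: 58.8
```

Call:
play_rows([
  [0, 0, 0.2, 0],
  [0, 0, 0.3, 0],
  [0, 0, 0.3, 0],
  [0, 0, 0.3, 0],
  [0, 0, 0.3, 0],
])

```text
time_s: 6.45
tcp_pos: [569.9, 229.4, 78.9]
ee_rot: [-3.099, 0.505, -0.003]
wrist_force: [0.3, 0.8, -1.5]
finger_gap: 0.238
grip_force: 58.8
```

```bash
python3 - <<'E'
from h import *
go([568.4,230.1,42])
a=arm.snapshot("scene")[:,:,::-1];b=arm.snapshot("top")[:,:,::-1]
A=cv2.resize(a[210:280,160:230],(560,560),interpolation=cv2.INTER_CUBIC)
A=cv2.convertScaleAbs(A,alpha=1.6)
cv2.imwrite("pics/c4.png",A)
E
```

```text
t 6.45 tcp [569.95 229.36  78.86] yaw_y -108.52117481405551 z [ 0.  0. -1.] F [ 0.33  0.81 -1.47] gap 0.23776212000281322 58.77127557992935 q7 -2.508329821388958
units [-0.06 -0.01  1.23]
```

View pics/c4.png

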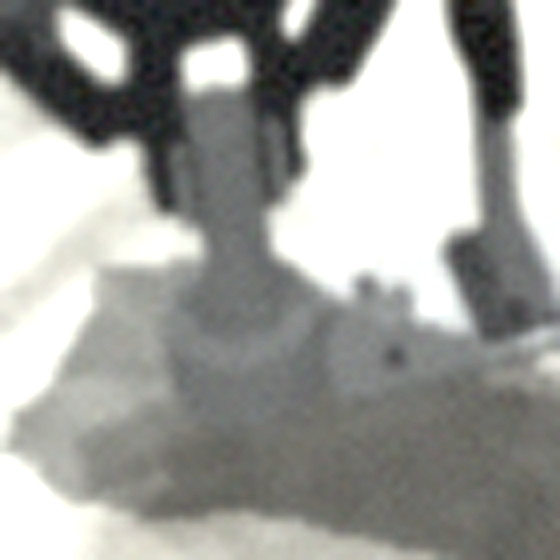

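The pin's foot is directly above the socket mouth; the foot centre is at about x=247 in the crop and the socket centre at about x=249. I'll correct x, then check with projected outlines.

Call:
play_rows([
  [-0.06, -0.01, 0, 0],
  [-0.06, -0.01, 0, 0],
  [-0.06, -0.01, 0, 0],
  [-0.06, -0.01, 0, 0],
  [-0.06, -0.01, 0, 0],
])

```text
time_s: 6.97
tcp_pos: [567.4, 230.1, 77.4]
ee_rot: [3.101, -0.505, 0.0]
wrist_force: [0.5, 0.4, -1.7]
finger_gap: 0.242
grip_force: 58.8
```

```bash
python3 - <<'E'
from h import *
go([568.4,230.1,42])
a=arm.snapshot("scene")[:,:,::-1]
x0,y0,k=165,215,11
def up(im): return cv2.resize(im[y0:y0+52,x0:x0+36],None,fx=k,fy=k,interpolation=cv2.INTER_CUBIC)
A=up(a).astype(float); A=np.clip((A-50)*2.4,0,255).astype(np.uint8)
B=np.clip((up(cv2.imread("pics/scene0.png")).astype(float)-20)*1.3,0,255).astype(np.uint8)
t=np.linspace(0,2*np.pi,90)
def circ(im,c,r,z,col):
    P=proj("scene",np.c_[c[0]+r*np.cos(t),c[1]+r*np.sin(t),z+0*t]); P=((P-[x0,y0]+.5)*k-.5)
    cv2.polylines(im,[P.astype(np.int32)],True,col,1)
e=[568.4,230.1];p=arm.sense()["tcp_pos"];f=p[2]-38.9
for im in(A,B): circ(im,e,25,32,(0,0,255));circ(im,e,13,32,(0,0,255))
circ(A,p,11,f,(0,255,0));circ(A,p,11,f+25,(0,255,0));circ(A,p,11,f+80,(0,255,0))
cv2.imwrite("pics/c5.png",np.hstack([A,B]))
E
```

```text
t 6.9667 tcp [567.36 230.08  77.38] yaw_y -108.49838911228301 z [ 0. -0. -1.] F [ 0.48  0.37 -1.72] gap 0.24157494015069636 58.7719389796257 q7 -2.5111123768047
units [ 0.03 -0.01  1.18]
```

View pics/c5.png

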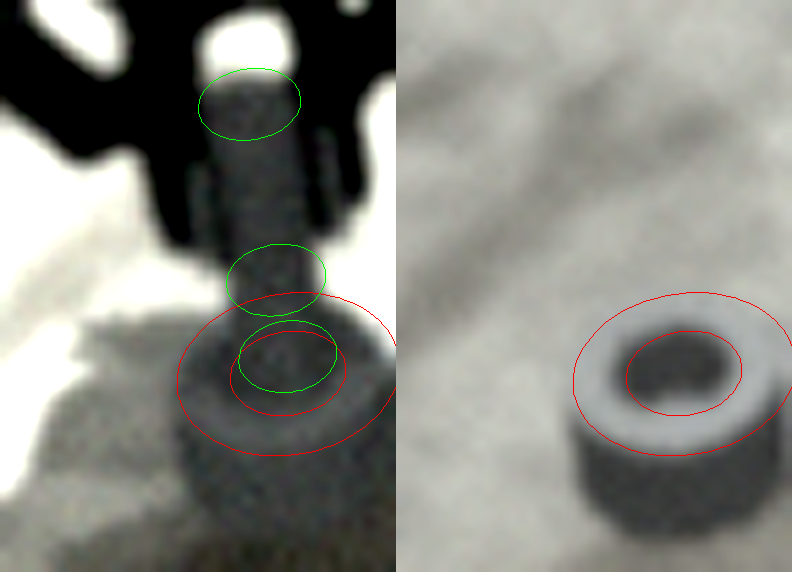

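Pin outline and prediction agree within about 2 crop px. The socket sits about 7 px left and 4 px up of the red estimate, which is roughly +1 mm in x. I'll shift slightly and enter the bore while watching the force.

Call:
play_rows([
  [0.05, -0.02, 0, 0],
  [0.05, -0.02, 0.1, 0],
  [0.05, -0.02, 0.25, 0],
  [0.05, -0.02, 0.4, 0],
  [0.05, -0.02, 0.4, 0],
])

```text
time_s: 7.43
tcp_pos: [568.6, 230.0, 64.1]
ee_rot: [3.1, -0.505, -0.002]
wrist_force: [-0.4, -0.1, -1.7]
finger_gap: 0.241
grip_force: 58.9
```

Call:
play_rows([
  [0, 0, 0.05, 0],
  [0, 0, 0.1, 0],
  [0, 0, 0.1, 0],
  [0, 0, 0.1, 0],
  [0, 0, 0.1, 0],
])

```text
time_s: 7.85
tcp_pos: [569.0, 230.2, 62.5]
ee_rot: [3.101, -0.505, 0.0]
wrist_force: [-0.0, 0.9, -1.1]
finger_gap: 0.243
grip_force: 58.9
```

The foot is at about 24 mm, below the 32 mm mouth, with no contact force, so it is in the bore.

Call:
play_rows([
  [0, 0, 0.12, 0],
  [0, 0, 0.25, 0],
  [0, 0, 0.4, 0],
  [0, 0, 0.5, 0],
  [0, 0, 0.5, 0],
])

```text
time_s: 8.27
tcp_pos: [568.6, 230.0, 46.4]
ee_rot: [3.1, -0.505, -0.002]
wrist_force: [0.1, 0.3, -1.0]
finger_gap: 0.237
grip_force: 58.8
```

Call:
play_rows([
  [0, 0, 0.02, 0],
  [0, 0, 0.04, 0],
  [0, 0, 0.04, 0],
  [0, 0, 0.04, 0],
  [0, 0, 0.04, 0],
])

```text
time_s: 8.68
tcp_pos: [569.1, 230.1, 46.3]
ee_rot: [-3.101, 0.505, -0.0]
wrist_force: [0.4, -0.4, -1.4]
finger_gap: 0.246
grip_force: 58.8
```

Call:
play_rows([
  [0, 0, 0.02, 0],
  [0, 0, 0.04, 0],
  [0, 0, 0.04, 0],
  [0, 0, 0.04, 0],
  [0, 0, 0.04, 0],
])

```text
time_s: 9.1
tcp_pos: [569.0, 230.1, 45.0]
ee_rot: [3.101, -0.505, 0.0]
wrist_force: [0.9, 0.1, -1.4]
finger_gap: 0.239
grip_force: 58.9
```

Call:
play_rows([
  [0, 0, 0, 0],
  [0, 0, 0, 0],
  [0, 0, 0, 0],
  [0, 0, 0, 0],
  [0, 0, 0, 0],
], fingers=0.45)

```text
time_s: 9.52
tcp_pos: [569.0, 230.2, 45.0]
ee_rot: [-3.101, 0.505, -0.0]
wrist_force: [-0.2, -0.5, -1.0]
finger_gap: 0.446
grip_force: 0.0
```

```bash
python3 - <<'E'
from h import *
go([541,149.5,190])
E
```

```text
t 9.5167 tcp [569.01 230.2   45.03] yaw_y -108.49852310926325 z [ 0.  0. -1.] F [-0.24 -0.53 -0.98] gap 0.44587725654305155 0.0 q7 -2.5229255219238307
units [-0.03  2.85 -4.83]
```

Call:
play_rows([
  [0, 0, -0.2, 0],
  [0, 0, -0.6, 0],
  [0, 0, -1.1, 0],
  [0, 0, -1.7, 0],
  [0, 0, -2.4, 0],
])

```text
time_s: 9.93
tcp_pos: [568.7, 230.1, 118.2]
ee_rot: [3.101, -0.505, -0.001]
wrist_force: [0.2, -0.2, 0.8]
finger_gap: 0.447
grip_force: 0.0
```

Call:
play_rows([
  [0, 0, -0.8, 0],
  [0, 0, -1.6, 0],
  [0, 0, -2.4, 0],
  [0, 0, -2.8, 0],
  [0, 0, -2.8, 0],
])

```text
time_s: 10.35
tcp_pos: [570.8, 231.1, 205.1]
ee_rot: [-3.097, 0.505, -0.009]
wrist_force: [-0.2, -0.4, 0.2]
finger_gap: 0.452
grip_force: 0.0
```

```bash
python3 - <<'E'
from h import *
go([541,149.5,190])
a=arm.snapshot("scene")[:,:,::-1];b=arm.snapshot("top")[:,:,::-1]
cv2.imwrite("pics/s2.png",a);cv2.imwrite("pics/t2.png",b)
t=np.linspace(0,2*np.pi,90);u=np.array([54,161.])/170;u/=np.linalg.norm(u);w=np.array([-u[1],u[0]])
# overlay the carrier model
f=[514.6,69.];e=[569.,230.1];g=(np.array(f)+e)/2
def pan(im,n,x0,y0,k,h,wd):
    I=cv2.resize(im[y0:y0+h,x0:x0+wd],None,fx=k,fy=k,interpolation=cv2.INTER_CUBIC)
    I=np.clip(I.astype(float)*1.2,0,255).astype(np.uint8)
    def pl(X,col):
        P=((proj(n,X)-[x0,y0]+.5)*k-.5);cv2.polylines(I,[P.astype(np.int32)],True,col,1)
    for c in(e,f):
        for r,z in((25,32),(11,86)): pl(np.c_[c[0]+r*np.cos(t),c[1]+r*np.sin(t),z+0*t],(0,0,255))
    for z in(148,102): pl(np.array([[*(g+sx*7*u+sy*23*w),z] for sx,sy in((1,1),(1,-1),(-1,-1),(-1,1))]),(0,255,0))
    return I
A=pan(a,"scene",175,190,4,90,100);B=pan(cv2.imread("pics/top0.png"),"top",190,172,5,48,80)
cv2.imwrite("pics/c6.png",np.hstack([cv2.copyMakeBorder(A,0,240-0,0,0,0)[:600],cv2.copyMakeBorder(B,0,360,0,0,0)[:600]]))
E
```

```text
t 10.35 tcp [570.76 231.1  205.11] yaw_y -108.50254090190725 z [ 0.01  0.   -1.  ] F [-0.16 -0.44  0.16] gap 0.4516312553664438 0.0 q7 -2.4625372752179966
units [-0.08  2.9   0.49]
```

View pics/c6.png

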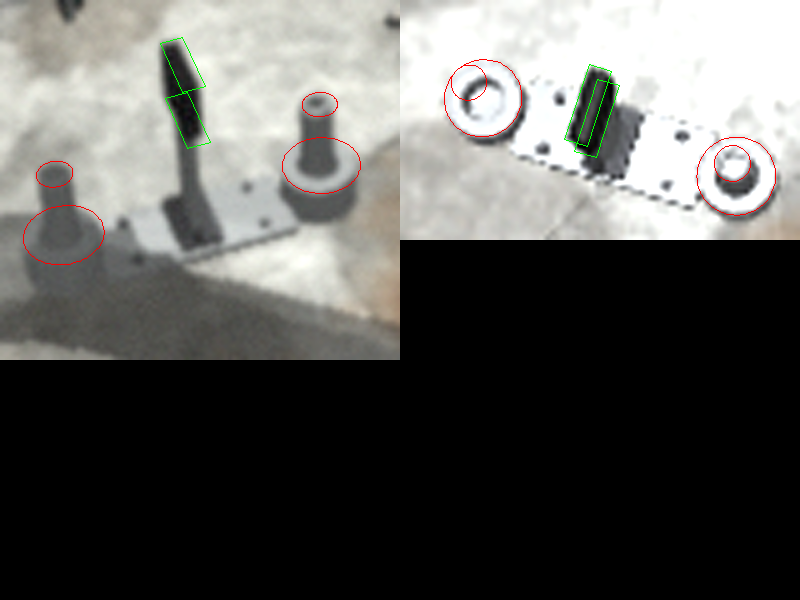

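The loose pin is seated upright (scene crop (55,173)), and both pin outlines and the grip fit the model to within about 1 mm. Next I'll move over the grip.

Call:
play_rows([
  [0, 0.3, 0, 0],
  [-0.02, 1.0, 0, 0],
  [-0.02, 1.8, 0, 0],
  [-0.02, 2.5, 0, 0],
  [-0.02, 2.84, 0, 0],
], fingers=0.8)

```text
time_s: 10.87
tcp_pos: [539.6, 145.7, 199.0]
ee_rot: [3.097, -0.509, -0.006]
wrist_force: [0.0, -0.4, -0.2]
finger_gap: 0.799
grip_force: 0.0
```

Call:
play_rows([
  [0, 0, 0, 0],
  [0, 0, 0, 0],
  [0, 0, 0, 0],
  [0, 0, 0, 0],
  [0, 0, 0, 0],
])

```text
time_s: 11.28
tcp_pos: [541.4, 150.9, 200.8]
ee_rot: [-3.101, 0.502, 0.0]
wrist_force: [0.3, -0.8, 0.2]
finger_gap: 0.8
grip_force: 0.0
```

```bash
python3 - <<'E'
from h import *
go([541.7,149.5,106])
E
```

```text
t 11.2833 tcp [541.43 150.86 200.8 ] yaw_y -108.40227176572233 z [-0.  0. -1.] F [ 0.31 -0.78  0.24] gap 0.8000966357138268 0.0 q7 -2.3386778896669678
units [0.02 0.04 3.16]
```

Call:
play_rows([
  [0.02, 0.04, 0.4, 0],
  [0.02, 0.04, 1.0, 0],
  [0.02, 0.04, 1.6, 0],
  [0.02, 0.04, 2.2, 0],
  [0.02, 0.04, 2.7, 0],
])

```text
time_s: 11.7
tcp_pos: [540.8, 148.3, 117.8]
ee_rot: [3.1, -0.504, -0.002]
wrist_force: [-0.3, 0.1, 0.2]
finger_gap: 0.801
grip_force: 0.0
```

Call:
play_rows([
  [0, 0, 0.3, 0],
  [0, 0, 0.46, 0],
  [0, 0, 0.46, 0],
  [0, 0, 0.46, 0],
  [0, 0, 0.46, 0],
])

```text
time_s: 12.12
tcp_pos: [542.2, 148.5, 107.0]
ee_rot: [-3.1, 0.505, -0.002]
wrist_force: [0.1, -0.5, 0.4]
finger_gap: 0.801
grip_force: 0.0
```

Call:
play_rows([
  [0, 0, 0, 0],
  [0, 0, 0, 0],
  [0, 0, 0, 0],
  [0, 0, 0, 0],
  [0, 0, 0, 0],
], fingers=0.3)

```text
time_s: 12.53
tcp_pos: [541.7, 148.2, 106.4]
ee_rot: [-3.101, 0.505, -0.001]
wrist_force: [-0.6, 0.1, -0.5]
finger_gap: 0.302
grip_force: 0.0
```

Call:
play_rows([
  [0, 0, 0, 0],
  [0, 0, 0, 0],
  [0, 0, 0, 0],
  [0, 0, 0, 0],
  [0, 0, 0, 0],
], fingers=0.22)

```text
time_s: 12.95
tcp_pos: [541.7, 148.5, 106.3]
ee_rot: [-3.1, 0.505, -0.0]
wrist_force: [0.7, 1.1, 0.6]
finger_gap: 0.223
grip_force: 0.5
```

Call:
play_rows([
  [0, 0, 0, 0],
  [0, 0, 0, 0],
  [0, 0, 0, 0],
  [0, 0, 0, 0],
  [0, 0, 0, 0],
], fingers=0.0)

```text
time_s: 13.37
tcp_pos: [542.0, 148.8, 106.5]
ee_rot: [-3.1, 0.505, -0.001]
wrist_force: [-0.3, 2.4, 2.8]
finger_gap: 0.156
grip_force: 59.5
```

```bash
python3 - <<'E'
from h import *
go([541.7,149.5,106])
E
```

```text
t 13.3667 tcp [541.99 148.76 106.51] yaw_y -108.48793597641586 z [ 0.  0. -1.] F [-0.33  2.35  2.78] gap 0.15553573141590585 59.50864613056183 q7 -2.3803754416458696
units [-0.02 -0.02  0.02]
```

Gripped at 59 N. The opening of 0.156 × 85 is about 13 mm, which fits the 14 mm grip. Next I'll lift gently by 135 mm.

Call:
play_rows([
  [0, 0, -0.05, 0],
  [0, 0, -0.15, 0],
  [0, 0, -0.3, 0],
  [0, 0, -0.5, 0],
  [0, 0, -0.75, 0],
])

```text
time_s: 13.78
tcp_pos: [540.8, 147.6, 128.4]
ee_rot: [3.099, -0.505, -0.003]
wrist_force: [-0.8, 0.1, -7.0]
finger_gap: 0.156
grip_force: 58.5
```

Call:
play_rows([
  [0, 0, -0.25, 0],
  [0, 0, -0.5, 0],
  [0, 0, -0.75, 0],
  [0, 0, -1.0, 0],
  [0, 0, -1.25, 0],
])

```text
time_s: 14.2
tcp_pos: [541.6, 148.2, 167.1]
ee_rot: [-3.101, 0.505, -0.001]
wrist_force: [-0.4, 0.7, -4.9]
finger_gap: 0.157
grip_force: 58.5
```

Call:
play_rows([
  [0, 0, -0.25, 0],
  [0, 0, -0.5, 0],
  [0, 0, -0.75, 0],
  [0, 0, -1.0, 0],
  [0, 0, -1.25, 0],
])

```text
time_s: 14.62
tcp_pos: [541.5, 148.2, 204.4]
ee_rot: [3.101, -0.505, -0.0]
wrist_force: [-0.5, -0.5, -5.5]
finger_gap: 0.155
grip_force: 58.5
```

Call:
play_rows([
  [0, 0, -0.25, 0],
  [0, 0, -0.5, 0],
  [0, 0, -0.75, 0],
  [0, 0, -0.95, 0],
  [0, 0, -1.1, 0],
])

```text
time_s: 15.03
tcp_pos: [541.8, 148.3, 237.6]
ee_rot: [-3.1, 0.505, -0.001]
wrist_force: [0.1, 0.0, -5.7]
finger_gap: 0.157
grip_force: 58.5
```

Call:
play_rows([
  [0, 0, -0.1, 0],
  [0, 0, -0.15, 0],
  [0, 0, -0.15, 0],
  [0, 0, -0.15, 0],
  [0, 0, -0.15, 0],
])

```text
time_s: 15.45
tcp_pos: [541.3, 148.1, 240.7]
ee_rot: [3.1, -0.505, -0.001]
wrist_force: [-1.2, -0.5, -5.0]
finger_gap: 0.16
grip_force: 58.5
```

Call:
play_rows([
  [0, 0, 0, 0],
  [0, 0, 0, 0],
  [0, 0, 0, 0],
  [0, 0, 0, 0],
  [0, 0, 0, 0],
])

```text
time_s: 15.87
tcp_pos: [541.6, 148.2, 241.1]
ee_rot: [3.101, -0.505, -0.0]
wrist_force: [-0.5, 0.1, -5.5]
finger_gap: 0.159
grip_force: 58.5
```

```bash
python3 - <<'E'
from h import *
go([541.7,149.5,240])
a=arm.snapshot("scene")[:,:,::-1]
cv2.imwrite("pics/c7.png",cv2.resize(a[90:290,80:340],(780,600),interpolation=cv2.INTER_CUBIC))
print(abs(arm.sense()["dq"]).max())
E
```

```text
t 15.8667 tcp [541.55 148.22 241.09] yaw_y -108.50062192389562 z [-0. -0. -1.] F [-0.45  0.15 -5.47] gap 0.1590843608648283 58.50618124008179 q7 -2.3204033544830804
units [-0.01 -0.04  0.04]
0.0011898988142111184
```

View pics/c7.png

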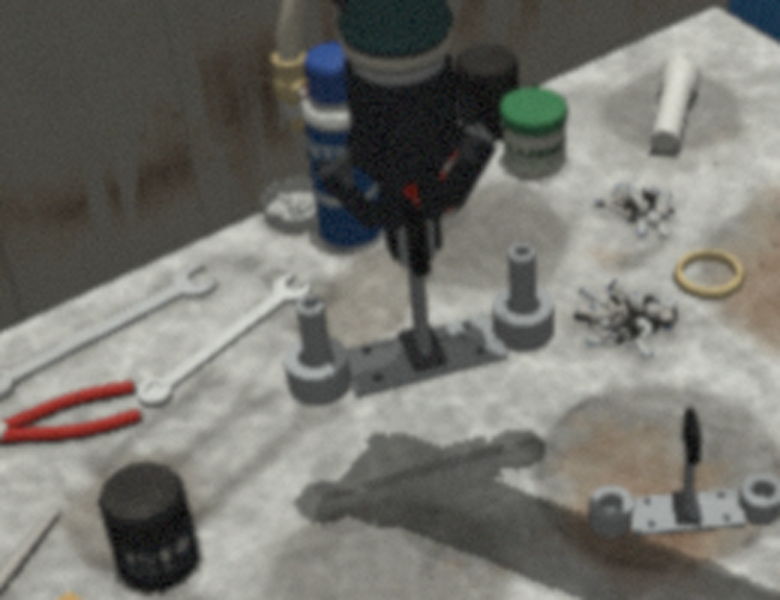

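The picture shows the carrier held level about 134 mm up, its shadow well below it at (420,480). Both pins stand in their sockets at (312,330) and (522,280), the bystanders are untouched and the arm is still.

```bash
python3 -c "
from workcell import arm
print(arm.finish_job())"
```

```text
the job is handed in; nothing more can be done
None
```

I handed the job in with the loose pin seated in the empty socket and the carrier held level and still, its underside about 13 cm above the bench and both pins upright; the hand-in gave no verdict.

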